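Steer the laser's pilot dot onto the next weld mark

TASK

The sheet on the plate still needs its fourth laser spot weld: turn the red-topped and the blue-topped thumbscrew on the mirror head until the red pilot dot lies wholly inside the inked ring on the sheet, then let go. Do not touch the mirror or its frame, and leave the other things on the table as they are.

Things in the scene. Friction and masses are not known exactly. Their poses are not given: they have to be found in the camera images.
- beam_unit: Laser beam unit, bolted down: aluminium base, column, grey head plate with two black thumbscrews (plate top 248 mm over the table), black laser tube at 45 degrees. Origin on the table under the mirror's middle; y points from the work to the laser tube, x from the head to the column, z up. With both screws at zero the dot is at x 0, y -212 mm.
- screw_red_grip (a point): Grip point of the red-topped thumbscrew, on its upright axis, 276 mm over the table: black knurled knob, 26 mm across and 24 mm tall, from 12 mm below to 12 mm above this point; the head plate's top is 28 mm below this point. It stays in place and at its height when turned; the space round it is free. At x -50, y -36 mm of the beam unit, 88 mm from the other screw.
- screw_blue_grip (a point): Grip point of the blue-topped thumbscrew, on its upright axis, 276 mm over the table: black knurled knob, 26 mm across and 24 mm tall, from 12 mm below to 12 mm above this point; the head plate's top is 28 mm below this point. It stays in place and at its height when turned; the space round it is free. At x 0, y 36 mm of the beam unit.
- screw_red (a joint): Red-topped screw, rad, growing clockwise seen from above, stops at -2.9 and 2.9. Each rad clockwise swings the dot 0.0484 rad anticlockwise (from above) round the blue screw's axis, so about 12 mm towards +x of the beam unit. Friction 0.04 N m; stays where left. It carries the blue knob round by that same small angle; this alters neither the blue reading nor the dot's distance from that axis.
- screw_blue (a joint): Blue-topped screw, rad, growing clockwise seen from above, stops at -2.9 and 2.9. Each rad clockwise moves the dot 15 mm nearly straight away from the blue screw's axis (about -y of the beam unit), from 248 mm at zero. Friction 0.04 N m; stays where left.
- pilot_dot (a point): Centre of the laser's red pilot dot, 10 mm across, on the sheet, 8 mm over the table. It only moves by the two screws.
- mark: The inked ring with four short ticks outside it, on the bright sheet: 22 mm inside, origin at its centre, 8 mm over the table. It is at one of the four weld places; the other three have dark round spot welds, 15 mm across.
- work_plate: The work: dark plate 95 x 115 x 6 mm with a bright sheet 84 x 99 x 2 mm on it, held down by two toe clamps at its +y and -y ends (26 mm high over the table); fixed. Origin under its centre on the table.
- mirror: The mirror cell, a round dark disc 68 mm across under the head plate, glass down, 217 mm over the table. Origin at its centre. Not to be touched.
- magnet_red: Bystander: red welding magnet, 70 x 70 x 16 mm, lying on the table, origin at its underside.
- antispatter_tin: Bystander: dark grey tin, 74 mm across and 69 mm tall, origin at its underside.
- nut_m20: Bystander: steel nut, 34 x 30 x 16 mm, origin at its underside.
- gas_nozzle_1: Bystander: pale conical gas nozzle lying down, 21 x 68 x 21 mm, origin at its underside.
- tube_offcut: Bystander: dark square tube offcut, 30 x 75 x 30 mm, origin at its underside.
- mirror_frame: The sprung mirror frame, a 104 x 104 x 8 mm plate, close under the head plate, round the mirror cell. Origin at its pivot ball. Not to be touched.
- bolt_m16: Bystander: steel bolt lying down, 24 x 81 x 28 mm, origin at its underside.

How it is judged:
At the end, for the whole second after the job is handed in: The red pilot dot lies wholly inside the inked ring (centres within 6 mm) and both screws are let go and at rest (horizontal distance between pilot_dot and mark below 0.006 m and velocity of joint screw_red between -0.05 and 0.05 rad/s and velocity of joint screw_blue between -0.05 and 0.05 rad/s); the robot touches nothing.
It fails at once if the mirror or its frame is touched (contact force between any of the fingers, the arm and mirror above 0.5 N or contact force between any of the fingers, the arm and mirror_frame above 0.5 N).
It fails at once if another loose thing on the table is shifted by more than 20 mm (distance of any of magnet_red, antispatter_tin, nut_m20, bolt_m16, gas_nozzle_1, tube_offcut from where it was at the start of the episode above 0.02 m).
It also fails if it takes over 61 s, if anything falls off the work surface, if the arm or the gripper's body presses on something with over 40 N, if the wrist force passes 120 N, or if a joint passes its speed limit or range.

ROBOT

A 6-joint arm with a two-finger parallel gripper is mounted at the origin on a cart in front of the work surface, level with it; the furniture and walls round the work are solid. World frame = base frame: x ahead of the robot, y to its left, z up, the work surface at z = 0. Lengths are in m, angles in rad, forces in N, time in s.
With the tool pointing down it reaches from about 0.35 to 0.975 m from the base axis. Payload 4.9 kg.
Tool frame: the origin (TCP) lies at the very end of the fingers, on their centre line; the grasp point (between the pads) lies 19 mm behind it; z points along the fingers, y is the line along which they close (so a half turn about z gives the same grasp; the last joint's range is limited). The gripper opens to 85 mm and grips with 20 to 120 N. Pads are 22 mm wide; open, the fingers measure 114 mm over their backs; the gripper's body (76 mm by 85 mm) begins 54 mm behind the grasp point. The pads swing forward as they close: fully open they stand 13 mm farther back than shut.
Start: joints at [-1.383, 0.053, 1.613, -0, 1.476, -0.119], TCP at [0.189, -0.596, 0.231] pointing down, gripper open.
Joint ranges: [-3.01, 3.01], [-1.01, 2.22], [0.06, 2.58], [-1.02, 4.17], [0.09, 2.62], [-3.14, 3.14]. Speed limits (rad/s): [2.57, 2.57, 3.14, 3.14, 3.14, 3.14].

INTERFACE

Orientations are given as a rotation vector (axis times angle).
In Python, from rig import robot gives the robot as it stands. Calls block until the motion is done:
- robot.move_pose(position, orientation): joint-space move of the TCP to a pose.
- robot.line_to(position, orientation=None, v=0.15, contact_N=None): straight line of the TCP; orientation=None keeps the orientation; v is the mean speed in m/s. With contact_N (N) it stops when the force on the tool has changed by that much, and returns True; else False.
- robot.movej(angles): joint-space move.
- robot.set_gripper(opening): finger opening in m; the grip force is fixed at half the most; returns when the fingers have stopped.
- robot.sleep(seconds).
- robot.ik(position, orientation): joint angles nearest the present ones, or None.
- robot.sense(): the state.
- robot.capture(name): name is "side" or "top"; returns a dict with "color" (384x512x3 uint8, blue, green, red), "fx", "fy", "cx", "cy" (pixels), "dist_coeffs" ([k1, k2, p1, p2, k3] as OpenCV has them; the pictures are not rectified), "rvec" (rotation vector, rad) and "tvec" (3), from world to camera coordinates, as OpenCV has them. Camera axes: x right, y down, z forward; pixel columns grow to the right and rows downward; lengths in m; the calibration is good to about 2 mm. A picture is of the moment at which its call begins. There is no depth.
A pose or a line that the arm cannot do raises robot.MotionError and nothing moves.
- robot.hand_in(): hands the job in; it is judged then, once.
Trained networks look in the newest picture that a camera, given by its name, has taken for a name from the list of things; names that differ only in an ending like _2 or _b are one class to them, and where a whole thing is asked for, a point or a joint stands for the part that bears it (a point fixed in the world has none). Each returns a list of dicts, best first, with "confidence" (0 to 1); they miss things now and then, are a little off and sometimes report something else, mostly with a low value. They report only what shows in the picture. A call takes as long as a camera call.
- robot.look_for(camera, label): "at" ([column, row] in pixels, amid what is visible of it).
- robot.masks_of(camera, label): "mask" (384x512 bool, what is visible of it) and "at" ([column, row] in pixels, amid what is visible of it).
The state is a dict: "time_s": time; "joint_positions": joint angles; "qd": joint speeds; "joint_torque": joint torques, N m; "tcp_pos": TCP position; "eef_rot": TCP orientation; "contact_force": force on the tool from outside, world axes, zero at the start; "moment": the same for the moment, N m; "grip_width": finger opening in m; "finger_force": force on a finger pad.
Only numpy, scipy, OpenCV 4.12 (cv2) and the standard library are available. Lean on these libraries where they do the work, as an engineer would, in place of code of your own. Each camera call takes 0.05 s, during which the arm holds its last target. There are 200 camera calls.

## Working session

There is one attempt and no reset: what is moved stays moved. The work goes in short steps, each a Python script; the robot and the scene stay as the last script left them, time stands still between calls to the robot, and variables do not carry over. Pictures are saved under pics/ and viewed, at most 10 in all, crops included, and the job is handed in when it is done.

```bash
mkdir -p pics; cat > h.py <<'E'
from rig import robot
import numpy as np, cv2
from scipy.spatial.transform import Rotation as R
def ray(c,px):
    K=np.array([[c['fx'],0,c['cx']],[0,c['fy'],c['cy']],[0,0,1]])
    u=cv2.undistortPoints(np.array([[px]],float),K,np.array(c['dist_coeffs'],float))[0,0]
    M=cv2.Rodrigues(np.array(c['rvec'],float))[0]
    return -M.T@np.array(c['tvec'],float).ravel(), M.T@np.array([u[0],u[1],1])
def at_z(c,px,z):
    o,d=ray(c,px); return o+d*(z-o[2])/d[2]
def proj(c,p):
    K=np.array([[c['fx'],0,c['cx']],[0,c['fy'],c['cy']],[0,0,1]])
    return cv2.projectPoints(np.array([p],float),np.array(c['rvec'],float),np.array(c['tvec'],float),K,np.array(c['dist_coeffs'],float))[0][0,0]
E
python3 - <<'E'
from h import *
zs=dict(screw_red_grip=.288,screw_blue_grip=.288,screw_red=.288,screw_blue=.288,pilot_dot=.008,mark=.008,work_plate=.008,beam_unit=.248)
for n in("side","top"):
    c=robot.capture(n); cv2.imwrite(f'pics/{n}0.png',c['color'])
    print(n,ray(c,[256,192])[0].round(3))
    for l,z in zs.items():
        for r in robot.look_for(n,l)[:2]: print(l,np.round(r['at'],1),round(r['confidence'],2),at_z(c,r['at'],z).round(4))
print(robot.sense())
E
```

```text
side [-0.345 -0.808  1.69 ]
screw_red_grip [224.8 150.8] 0.51 [0.5259 0.1096 0.288 ]
screw_blue_grip [229.7 168. ] 0.66 [0.476 0.037 0.288]
screw_red [230.4 168.6] 0.44 [0.4757 0.0331 0.288 ]
screw_blue [217.  157.2] 0.48 [0.483  0.1093 0.288 ]
screw_blue [225.2 151. ] 0.42 [0.5262 0.1077 0.288 ]
work_plate [272.3 222.8] 0.93 [ 0.543  -0.1236  0.008 ]
beam_unit [234.4 173. ] 0.6 [0.4933 0.031  0.248 ]
top [ 0.397 -0.012  1.574]
screw_red_grip [229. 206.] 0.42 [0.4905 0.0372 0.288 ]
screw_red_grip [144.1 238.1] 0.2 [0.3954 0.27   0.288 ]
screw_blue_grip [202.5 188.9] 0.49 [0.5369 0.1133 0.288 ]
screw_red [228.2 208.5] 0.54 [0.4835 0.0392 0.288 ]
pilot_dot [130.5 163.5] 0.7 [0.6489 0.3908 0.008 ]
pilot_dot [229.6 209.5] 0.36 [0.4989 0.0455 0.008 ]
work_plate [282.9 193.8] 0.88 [ 0.5575 -0.1359  0.008 ]
beam_unit [207.  196.8] 0.75 [0.5186 0.1033 0.248 ]
{'time_s': 0.9, 'joint_positions': array([-1.38301699e+00,  5.27402717e-02,  1.61286831e+00,  6.98012905e-06,
        1.47600080e+00, -1.19021718e-01]), 'qd': array([-3.32831270e-04, -2.32001664e-05, -5.36981256e-04,  1.80247986e-03,
        3.61886642e-04, -1.43160381e-03]), 'joint_torque': array([-1.08307231e-03, -3.93683767e+01, -3.70468819e+01, -1.93283522e-04,
        4.33890500e-04, -1.02475553e-05]), 'tcp_pos': array([ 0.18874494, -0.59581336,  0.23129754]), 'eef_rot': array([-3.10468494e+00, -4.80030502e-01, -1.00055561e-05]), 'contact_force': array([ 0.72663444, -0.09545309, -0.40247335]), 'moment': array([0.01978165, 0.02535861, 0.01398191]), 'finger_force': 0.0, 'grip_width': 0.08490430976248903}
```

```bash
python3 - <<'E'
import cv2,numpy as np
s=cv2.imread('pics/side0.png');t=cv2.imread('pics/top0.png')
cv2.imwrite('pics/c_top.png',cv2.resize(t[130:270,140:330],None,fx=4.2,fy=4.2,interpolation=2))
cv2.imwrite('pics/c_side.png',cv2.resize(s[110:260,180:340],None,fx=4,fy=4,interpolation=2))
E
```

```text
(no output)
```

View pics/c_top.png

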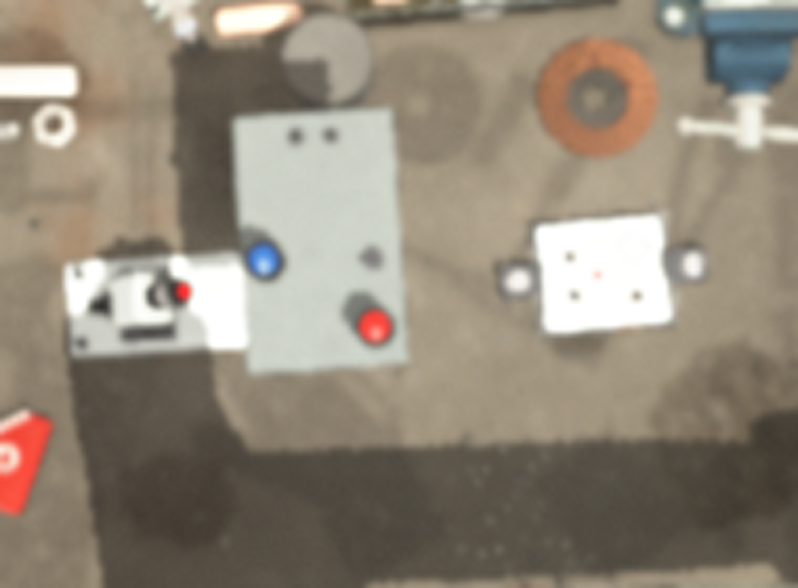

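View pics/c_side.png

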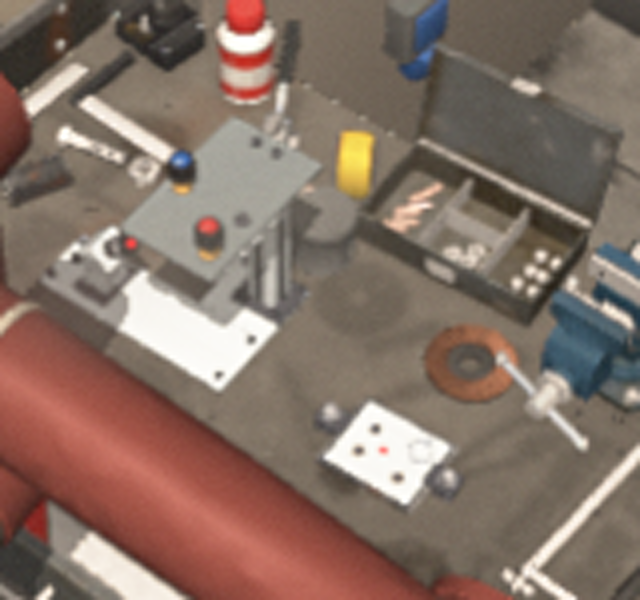

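The top crop shows blue at about (265,258), red at (375,326), the dot at (597,274), and three welds at (570,257), (574,295) and (637,295). The ring shows up faintly near (632,245). In the side crop the ring is at (421,452) and the dot at (383,450). Next I'll measure these with sub-pixel accuracy.

```bash
python3 - <<'E'
from h import *
out=[]
for n,(r0,r1,c0,c1) in dict(top=(178,212,264,306),side=(206,240,258,298)).items():
    c=robot.capture(n); im=c['color']
    for l,z in(('mark',.008),('screw_red',.288),('screw_blue',.288)):
        for r in robot.look_for(n,l)[:2]: print(n,l,np.round(r['at'],1),round(r['confidence'],2),at_z(c,r['at'],z).round(4))
    f=im.astype(float); B,G,Rr=f[...,0],f[...,1],f[...,2]
    def cen(w,lab,z,box):
        a,b,d,e=box; w=w.clip(0)[a:b,d:e]; yy,xx=np.mgrid[a:b,d:e]
        p=[(w*xx).sum()/w.sum(),(w*yy).sum()/w.sum()]; print(n,lab,np.round(p,2),at_z(c,p,z).round(4))
    cen(Rr-np.maximum(B,G)-40,'dot',.008,(r0,r1,c0,c1))
    rb={'top':((200,215,222,236),(184,198,196,210)),'side':((162,176,224,240),(146,158,219,232))}[n]
    cen(Rr-np.maximum(B,G)-60,'red',.288,rb[0]); cen(B-Rr-50,'blue',.288,rb[1])
    # rectify sheet at z=.008: 1px = 0.25mm
    xs=np.arange(.62,.48,-.00025); ys=np.arange(-.06,-.2,-.00025)
    X,Y=np.meshgrid(xs,ys,indexing='ij'); P=np.stack([X,Y,0*X+.008],-1).reshape(-1,3)
    K=np.array([[c['fx'],0,c['cx']],[0,c['fy'],c['cy']],[0,0,1]])
    uv=cv2.projectPoints(P,np.array(c['rvec'],float),np.array(c['tvec'],float),K,np.array(c['dist_coeffs'],float))[0].reshape(*X.shape,2).astype(np.float32)
    g=cv2.remap(im,uv[...,0],uv[...,1],cv2.INTER_CUBIC)[80:480,80:480]
    out.append(np.clip((g.astype(float)-60)*255/195,0,255)**3/255**2)
cv2.imwrite('pics/rect.png',np.hstack(out).astype(np.uint8))
E
```

```text
top mark [232.4 205. ] 0.44 [0.5146 0.0363 0.008 ]
top screw_red [226.8 207.8] 0.61 [0.4853 0.0432 0.288 ]
top screw_blue [203.1 190.8] 0.61 [0.5316 0.1114 0.288 ]
top dot [nan nan] [nan nan nan]
top red [228.82 206.95] [0.4879 0.0376 0.288 ]
top blue [202.29 190.98] [0.531  0.1136 0.288 ]
side screw_red [229.8 168.9] 0.54 [0.4731 0.0338 0.288 ]
side screw_blue [225.7 151.9] 0.6 [0.5241 0.1031 0.288 ]
side screw_blue [231.1 167.5] 0.49 [0.4812 0.0348 0.288 ]
side dot [275.26 223.51] [ 0.5484 -0.1349  0.008 ]
side red [231.61 165.94] [0.488  0.0386 0.288 ]
side blue [225.06 149.17] [0.5326 0.1146 0.288 ]<stdin>:10: RuntimeWarning: invalid value encountered in scalar divide
```

View pics/rect.png

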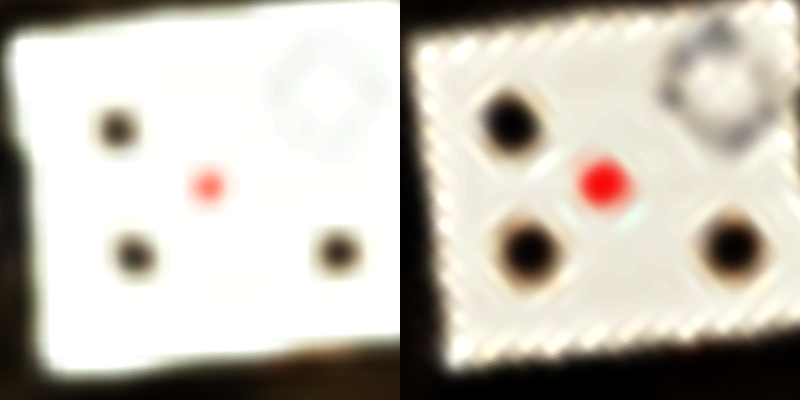

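Both views agree. From dot to ring is about (+24, -29) mm. The screws come out 88 mm apart, which matches, and the unit's yaw is about +4.8°. So blue needs about +2.1 rad and red about +1.6 rad. I'll turn blue first.

```bash
cat >> h.py <<'E'
DOWN=R.from_rotvec([np.pi,0,0])
def turn(xy,ang,zt=.258,dry=False):
    """grip the knob at xy and turn it ang (clockwise +) with the last joint, let go, rise"""
    up=[*xy,.37]; best=None
    for yaw in np.arange(-np.pi,np.pi,.1):
        rv=(R.from_euler('z',yaw)*DOWN).as_rotvec(); q=robot.ik(up,rv)
        if q is None: continue
        s=abs(q[5]+ang/2)
        if best is None or s<best[0]: best=(s,rv,q)
    _,rv,q=best; print('q start',np.round(q,2))
    end=(R.from_rotvec(rv)*R.from_euler('z',ang)).as_rotvec(); print('q end',np.round(robot.ik(up,end),2))
    if dry: return
    robot.move_pose(up,rv); robot.set_gripper(.06)
    print('touch',robot.line_to([*xy,zt],v=.08,contact_N=8))
    robot.set_gripper(.0); s=robot.sense(); print('grip',s['grip_width'],s['finger_force'],s['contact_force'].round(1),s['tcp_pos'].round(4))
    q=np.array(s['joint_positions']); 
    q[5]+=ang; robot.movej(q); robot.sleep(.2); s=robot.sense(); print('turned',s['joint_positions'][5].round(3),s['moment'].round(2),s['contact_force'].round(1))
    robot.set_gripper(.06); robot.line_to(up,v=.15); print('t',robot.sense()['time_s'])
def rect(name):
    c={n:robot.capture(n) for n in('top','side')}; out=[]
    X,Y=np.meshgrid(.6-np.arange(400)*.00025,-.08-np.arange(400)*.00025,indexing='ij'); P=np.stack([X,Y,0*X+.008],-1).reshape(-1,3)
    for n,k in c.items():
        K=np.array([[k['fx'],0,k['cx']],[0,k['fy'],k['cy']],[0,0,1]])
        uv=cv2.projectPoints(P,np.array(k['rvec'],float),np.array(k['tvec'],float),K,np.array(k['dist_coeffs'],float))[0].reshape(*X.shape,2).astype(np.float32)
        g=cv2.remap(k['color'],uv[...,0],uv[...,1],cv2.INTER_CUBIC).astype(float)
        out.append(np.clip((g-60)*255/195,0,255)**3/255**2)
        w=(g[...,2]-np.maximum(g[...,0],g[...,1])-20).clip(0); w[:,:40]=0
        print(n,'dot',(w*X).sum()/w.sum(),(w*Y).sum()/w.sum(),w.max())
    cv2.imwrite(f'pics/{name}.png',np.hstack(out).astype(np.uint8))
E
python3 - <<'E'
from h import *
p=robot.sense()['tcp_pos']; rv=robot.sense()['eef_rot']
turn((.488,.0381),1.6,dry=True); turn((.5318,.1141),2.1,dry=True)
robot.line_to([p[0],p[1],.40],v=.2)
turn((.5318,.1141),2.1)
rect('r1')
E
```

```text
q start [-0.07 -0.32  1.72  0.    1.74 -0.76]
q end [-0.07 -0.32  1.72 -0.    1.74  0.84]
q start [ 0.07 -0.19  1.61  0.    1.71 -1.01]
q end [ 0.07 -0.19  1.61  0.    1.71  1.09]
q start [ 0.07 -0.19  1.61  0.    1.71 -1.01]
q end [ 0.07 -0.19  1.61  0.    1.71  1.09]
touch False
grip 0.024438445699364028 59.116303799673915 [-4.5 -4.   4.6] [0.5314 0.1129 0.2589]
turned 1.087 [-0.2   1.11  0.01] [-7.4 -1.1  3. ]
t 10.7667
top dot 0.5574319861431871 -0.16325950731331793 26.0
side dot 0.5590085437282026 -0.16166220151183944 123.0
```

View pics/r1.png

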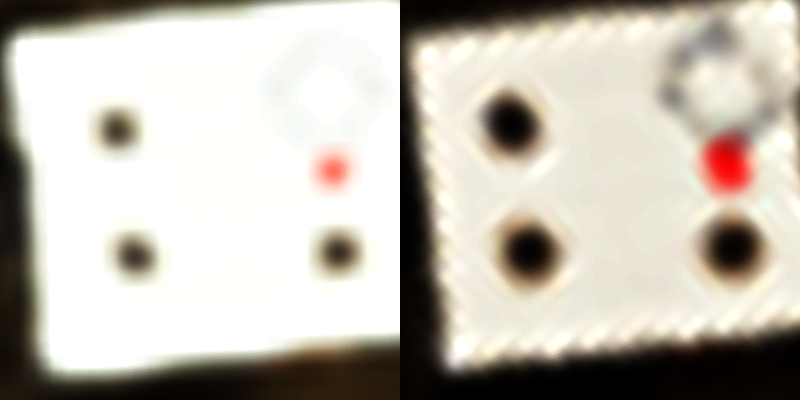

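Blue worked: the dot moved about 32 mm and now sits about 19.6 mm below the ring in both views (rectified px 333,170 against ring 327,92). Red needs about 1.47 rad.

```bash
python3 - <<'E'
from h import *
turn((.488,.0381),1.47)
rect('r2')
E
```

```text
q start [-0.07 -0.32  1.72  0.    1.74 -0.76]
q end [-0.07 -0.32  1.72 -0.    1.74  0.71]
touch False
grip 0.023913284936332473 59.19273460076511 [-4.8 -3.8  4.8] [0.4871 0.0371 0.2588]
turned 0.708 [-0.08 -0.35 -0.  ] [ 2.2 -0.8 -0.3]
t 17.5167
top dot 0.5769299496644296 -0.1602264634601044 20.0
side dot 0.5770257121203335 -0.15847595273790493 114.0
```

View pics/r2.png

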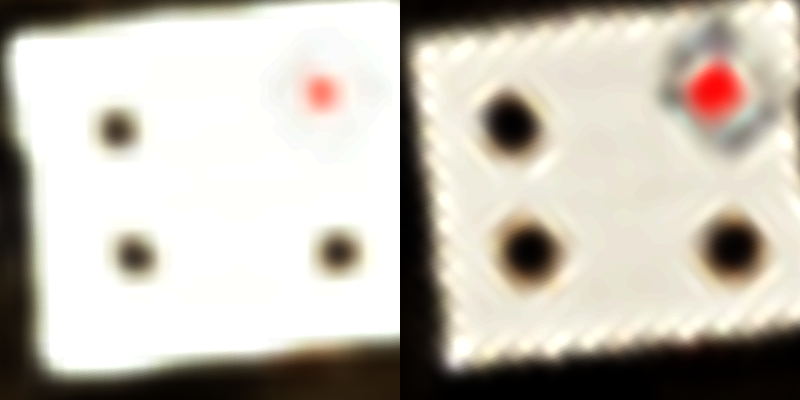

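The dot is now inside the ring: top (321,92) against ring (327,92), side (714,91) against about (719,86). That puts it under 2 mm off centre, against the 6 mm allowed, and the gripper is clear.

```bash
python3 -c "
from h import *
robot.sleep(.3); print(robot.hand_in())"
```

```text
the job is handed in; nothing more can be done
None
```

I turned both thumbscrews, released them and handed the job in: in both camera views the pilot dot is inside the inked ring, about 2 mm off centre; the judge's result was not shown.

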